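# Index a fluted sleeve four clicks and store its reading

### The arm

A 6-joint arm with a two-finger parallel gripper is mounted at the origin on the work surface. World frame = base frame: x ahead of the robot, y to its left, z up, the work surface at z = 0. Lengths are in m, angles in rad, forces in N, time in s.
With the tool pointing down it reaches from about 0.3 to 0.775 m from the base axis. Payload 14.6 kg.
Tool frame: the origin (TCP) lies on the mounting face of the last link; the fingertips stand 199 mm ahead of it and the grasp point (between the pads) lies 180 mm ahead of it; z points along the fingers, y is the direction in which the jaws open and shut (so a half turn about z gives the same grasp; the last joint's range is limited). The gripper opens to 94 mm and grips with 3 to 60 N. Pads are 16 mm wide; open, the fingers measure 119 mm over their backs; the gripper's body (75 mm by 177 mm) begins 78 mm behind the grasp point.
Start: joints at [-1.22, 0.3, 1.521, -0, 1.321, -0.067], TCP at [0.223, -0.503, 0.405] pointing down, gripper open.
Joint ranges: [-3.03, 3.03], [-0.79, 2.21], [0.23, 2.52], [-1.04, 4.18], [0, 3.07], [-2.55, 2.55]. Speed limits (rad/s): [2.22, 2.22, 2.57, 3.14, 3.14, 3.14].

### API

Orientations are given as [roll, pitch, yaw] about the fixed x, y, z axes, in that order (R = Rz(yaw) Ry(pitch) Rx(roll)).
In Python, from station import sensors, vision, job gives the robot as it stands. The module is installed in compiled form; this text tells all that it offers.
- The arm moves only by the tool arm_command, never from a script. Its argument "plan" is one flat list of numbers, 5 for each row, row after row: the closure, from -1 (fully open) to 1 (shut), so that 0 is half open, then the shift along the world's x, y, z scaled (see below), then the turn about the world's z scaled (see below). A call has 1 to 20 rows; each row is the pose to reach, as a shift and turn from the pose commanded when the call began; what a row does not reach only later rows make up. The controller multiplies each number of a shift by 400 mm and each number of a turn by 120 degrees. A row lasts 1/10 s, in which the tool goes at most 50 mm and 8.59 degrees, less where a joint would pass 70% of its speed; a pose out of reach is approached as far as the arm can. A call with a number of a shift or a turn outside -1 to 1 is refused whole. A call with a gripper value outside its range is refused whole. The fingers move at their own pace and stop on an object; "newtons" is the grip in N (left out, the last holds). Time passes only in rows, so rows that repeat a pose let the fingers close. It gives the time, the measured TCP pose, the force and the opening at its end, in the units of the state.
- sensors.get_obs(): the state, without advancing time (a new reading comes with each control period).
- vision.camera(name): name is "side" or "top"; returns the picture (480x640x3 uint8, blue, green, red); there is no depth.
- vision.camera_params(name): a dict with "intrinsics" (3x3 intrinsics, pixels), "rvec" (rotation vector, rad) and "tvec" (3), from world to camera coordinates, as OpenCV has them. Camera axes: x right, y down, z forward; pixel columns grow to the right and rows downward; lengths in m; the calibration is good to about 2 mm. A picture is of the moment at which its call begins. camera_params takes no time and is no camera call.
- job.hand_in(): hands the job in, once; it reports no verdict.
Trained networks look in the newest picture that a camera, given by its name, has taken for a name from the list of things; names that differ only in an ending like _2 or _b are one class to them, and where a whole thing is asked for, a point or a joint stands for the part that bears it (a point fixed in the world has none). Each returns a list of dicts, best first, with "confidence" (0 to 1); they miss things now and then, are a little off and sometimes report something else, mostly with a low value. They report only what shows in the picture. A call takes as long as a camera call. They do not tell look-alikes from the thing itself.
- vision.search_frame(name, camera): "at" ([row, column] in pixels, amid what is visible of it).
- vision.silhouettes(name, camera): "mask" (480x640 bool, what is visible of it) and "at" ([row, column] in pixels, amid what is visible of it).
- vision.pinpoint(name, camera): "at" ([row, column] in pixels: a listed point, or the origin of a listed thing).
The state is a dict: "time_s": time; "qpos": joint angles; "joint_vel": joint speeds; "tau": joint torques, N m; "ee_pos": TCP position; "eef_rot": TCP orientation; "force": force on the tool from outside, world axes, zero at the start; "moment": the same for the moment, N m; "grip_width": finger opening in m.
Only numpy, scipy, OpenCV 4.12 (cv2) and the standard library are available. Lean on these libraries where they do the work, as an engineer would, in place of code of your own. Each camera call takes 0.05 s, during which the arm holds its last target.

### The job

Bring the next flute to be checked in front of the sensor: pushing the upright finger post with a fingertip, turn the click-stop index table exactly four clicks anticlockwise (seen from above) and let it settle in that stop; then press the round store key on the read-out to save the reading, and let it go. Push only, gently: do not pinch the post, do not touch the brass sleeve on the table or the sensor, and leave everything else on the bench where it is.

Things in the scene. Friction and masses are not known exactly. Their poses are not given: they have to be found in the camera images.
- index_plate (a joint): angle of the index table's round top plate, rad, 0 at the start, growing anticlockwise seen from above. Click stops every 15 degrees (0.262 rad), the first at 0, where it starts at rest. Leaving a stop takes about 7 N of push at the post, falling to nothing half-way to the next stop; once clearly past half-way a sprung roller snaps the plate on into that stop and holds it there
- part: brass sleeve with 24 flutes (diameter 44 mm, 52 mm high with its screw) bolted on the middle of the index table's top plate: not to be touched. Origin on the turning axis, level with the plate's top face, 62 mm above the bench; turns with the plate. The round aluminium plate has 140 mm diameter; under it a grey housing on a base plate 160 mm wide, from 85 mm in front of to 175 mm behind the axis
- finger_post: the finger post: upright plain dark steel pin, diameter 12 mm (foot 17 mm, 4 mm high), 30 mm high, fixed in the top plate 60 mm from the turning axis and going round with it. Origin on the pin's axis, level with the plate's top face, 62 mm above the bench; the pin's top is 92 mm above the bench
- sensor: black box-shaped distance sensor on an aluminium bracket, fixed on the table's base plate at the far side from the robot, looking at the brass sleeve. Origin on the turning axis, 14 mm above the bench, x towards the sensor: sensor and bracket lie 54 to 155 mm along x, 30 mm either side, up to 122 mm above the bench. Leave it untouched
- store_key_top (a point): centre of the top of the round store key: plastic cap of 28 mm diameter in a black collar of 44 mm, 60 mm above the bench, at the near left of the grey read-out (150 x 170 mm, 38 mm high in front, its screen part behind the keys 76 mm high). Pressed straight down. The three small flat keys beside it do nothing here
- store_key (a joint): how far the store key is pressed, 0 (up) to 0.006 m (fully down, about 5 N); a spring brings it back up. It stores at 0.004 m
- blank_a: loose brass sleeve with flutes, diameter 44 mm, 50 mm high, standing beside the index table; origin under its centre. Leave it
- blank_b: a second such sleeve, standing at the back in the middle; origin under its centre. Leave it
- setting_ring: flat steel ring, diameter 64 mm, 18 mm high, lying behind the read-out; origin under its centre. Leave it
- caliper: digital caliper 235 mm long, 12 mm high, lying between the index table and the read-out, jaws towards the robot; origin under the middle of its beam. Leave it
- marker: white marker pen with black cap, 130 mm long, diameter 15 mm, lying at the back; origin under its middle. Leave it
- v_block: dark steel V-block 50 x 45 x 33 mm at the back; origin under its centre. Leave it
- hex_key: L-shaped hex key, 100 mm long, lying between the index table and the read-out; origin under its long leg. Leave it
There are look-alikes about, which are no part of the job. There is more than one size of the part that bears store_key_top; the job needs the middle-sized.

How it is judged:
By the outcome, as a careful person would: the job done as asked, in the order asked, and still so for the second after the job is handed in, with the robot touching nothing.
It also fails if it takes over 58 s, if anything falls off the work surface, if the arm or the gripper's body presses on something with over 40 N, if the wrist force passes 120 N, or if a joint passes its speed limit or range.

## Working session

There is one attempt and no reset: what is moved stays moved. The work goes in short steps, Python scripts to look and compute and a tool call to move; the robot and the scene stay as the last step left them, time stands still between calls to the robot, and variables do not carry over. Pictures are saved under pics/ and viewed, and the job is handed in when it is done.

Besides the shell and the picture viewer there is one more tool, called in YAML: its name, and indented under it one key for each argument. arm_command: Moves the arm, as the interface text tells. Its arguments: {"type":"object","properties":{"plan":{"type":"array"},"newtons":{"type":"number"}},"required":["plan"]}

```bash
mkdir -p pics
python3 - <<'E'
from station import sensors, vision, job
import cv2
for c in("top","side"):
    im=vision.camera(c); cv2.imwrite(f"pics/{c}0.png",im)
    p=vision.camera_params(c); print(c,p)
    for n in ["finger_post","part","store_key_top","sensor"]:
        print(n,[(d["at"],round(d["confidence"],2)) for d in vision.pinpoint(n,c)])
print(sensors.get_obs())
E
```

```text
top {'intrinsics': array([[569.43752687,   0.        , 317.25473609],
       [  0.        , 569.43752687, 243.35845359],
       [  0.        ,   0.        ,   1.        ]]), 'rvec': array([ 2.13422206, -2.16734341,  0.1740553 ]), 'tvec': array([-0.06499832,  0.50760639,  1.17264051])}
finger_post [([247.9, 161.7], 0.54)]
part [([230.6, 184.6], 0.78)]
store_key_top [([245.7, 393.5], 0.56), ([218.1, 512.9], 0.55), ([396.2, 443.4], 0.51)]
sensor []
side {'intrinsics': array([[448.62867723,   0.        , 313.09929287],
       [  0.        , 448.62867723, 232.88289661],
       [  0.        ,   0.        ,   1.        ]]), 'rvec': array([ 0.50983845, -2.57244498,  1.35208497]), 'tvec': array([0.44777437, 0.20761529, 1.01948804])}
finger_post [([319.8, 264.5], 0.41)]
part [([301.2, 258.9], 0.73)]
store_key_top [([174.4, 347.2], 0.54), ([211.2, 343.0], 0.52), ([298.1, 259.3], 0.18)]
sensor []
{'time_s': 0.5, 'qpos': array([-1.21959278e+00,  2.99915207e-01,  1.52102928e+00,  3.74684438e-06,
        1.32072877e+00, -6.66115718e-02]), 'joint_vel': array([-7.26159618e-04, -2.67922077e-04,  2.81369050e-04,  9.97480329e-05,
       -2.41149353e-04,  1.92467620e-03]), 'tau': array([ 1.50326064e-04, -5.31339884e+01, -3.52734375e+01,  7.08704651e-02,
        2.15013348e-02, -3.92679851e-05]), 'ee_pos': array([ 0.22315736, -0.50267815,  0.40462484]), 'eef_rot': array([-3.14151247e+00, -8.98741151e-06,  4.17814193e-01]), 'force': array([0.55550071, 0.75212905, 0.06316781]), 'moment': array([-0.02157292,  0.06917971,  0.01657502]), 'grip_width': 0.09425405112516595}
```

View pics/top0.png

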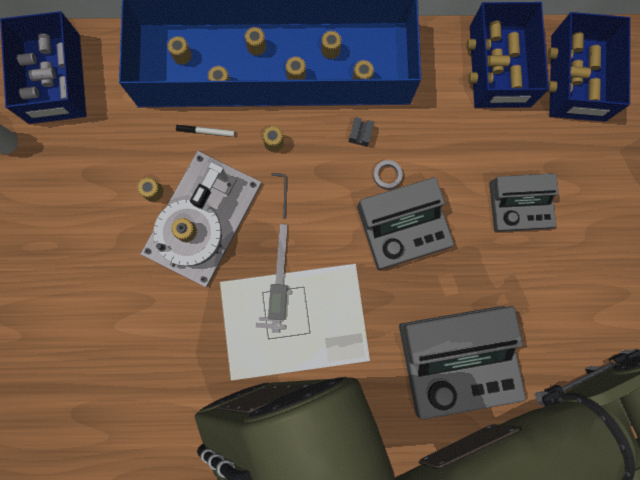

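View pics/side0.png

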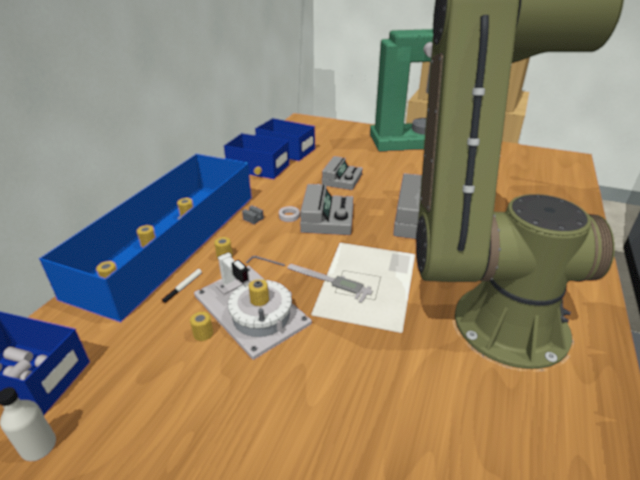

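The top picture shows three read-outs: medium, key at row 247, col 393; small, 218,513; large, 396,443. The index table is at 231,185 with its post at about 247,162. Next I compute world positions and crop close.

```bash
cat > h.py <<'E'
import numpy as np, cv2
from station import sensors, vision, job
def ray(c,rc):
    p=vision.camera_params(c);R=cv2.Rodrigues(np.array(p["rvec"]))[0];t=np.array(p["tvec"]).ravel();K=p["intrinsics"]
    d=R.T@np.linalg.inv(K)@np.array([rc[1],rc[0],1.]);return -R.T@t,d
def atz(c,rc,z):
    o,d=ray(c,rc);return o+d*(z-o[2])/d[2]
def proj(c,P):
    p=vision.camera_params(c);q=cv2.projectPoints(np.float64([P]),np.array(p["rvec"]),np.array(p["tvec"]),p["intrinsics"],None)[0].ravel();return q[::-1]
def two(a,b):
    (o1,d1),(o2,d2)=ray("top",a),ray("side",b)
    A=np.stack([d1,-d2],1);s=np.linalg.lstsq(A,o2-o1,rcond=None)[0]
    p,q=o1+s[0]*d1,o2+s[1]*d2;return (p+q)/2,np.linalg.norm(p-q)
E
python3 - <<'E'
from h import *
np.set_printoptions(precision=4,suppress=True)
print("post top",atz("top",[247.9,161.7],.062),"side",atz("side",[319.8,264.5],.062))
print("part",atz("top",[230.6,184.6],.062),atz("side",[301.2,258.9],.062))
for a in ([245.7,393.5],[218.1,512.9],[396.2,443.4]): print("key",atz("top",a,.06))
for a in ([174.4,347.2],[211.2,343.0]): print("key side",atz("side",a,.06))
# size of the readouts: corners at top picture
t=cv2.imread("pics/top0.png");s=cv2.imread("pics/side0.png")
for n in["store_key_top"]:
  for d in vision.silhouettes(n,"top"):
    m=d["mask"].astype(np.uint8);c=max(cv2.findContours(m,0,2)[0],key=cv2.contourArea)
    r=cv2.minAreaRect(c);print(d["at"],d["confidence"],r)
cr=cv2.resize(t[140:300,130:290],(600,600),interpolation=cv2.INTER_CUBIC);cv2.imwrite("pics/c1.png",cr)
cr=cv2.resize(t[170:280,350:460],(600,600),interpolation=cv2.INTER_CUBIC);cv2.imwrite("pics/c2.png",cr)
cr=cv2.resize(s[230:370,180:340],(800,600)[::1],interpolation=cv2.INTER_CUBIC);cv2.imwrite("pics/c3.png",cr)
E
```

```text
post top [0.4981 0.2503 0.062 ] side [0.4914 0.2514 0.062 ]
part [0.5339 0.2036 0.062 ] [0.5298 0.2054 0.062 ]
key [ 0.496  -0.2317  0.06  ]
key [ 0.5512 -0.4862  0.06  ]
key [ 0.1887 -0.3212  0.06  ]
key side [ 0.5503 -0.4541  0.06  ]
key side [ 0.4847 -0.227   0.06  ]
[395.8, 443.6] 0.85 ((443.0, 396.0), (18.0, 18.0), 90.0)
[245.3, 395.3] 0.62 ((393.2500305175781, 247.75), (11.31370735168457, 12.020814895629883), 45.0)
[216.0, 511.2] 0.44 ((512.5, 217.0), (8.0, 9.0), 90.0)
```

View pics/c1.png

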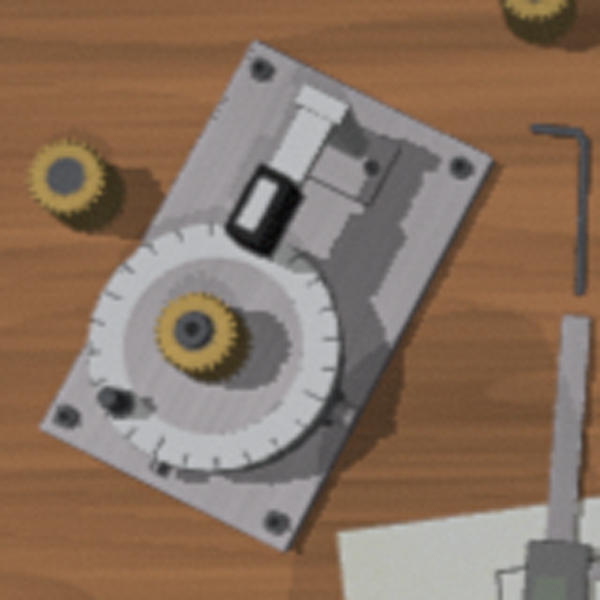

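View pics/c2.png

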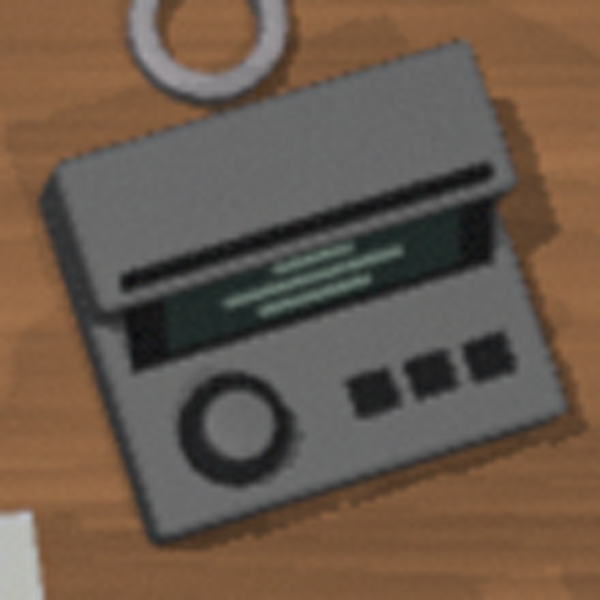

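View pics/c3.png

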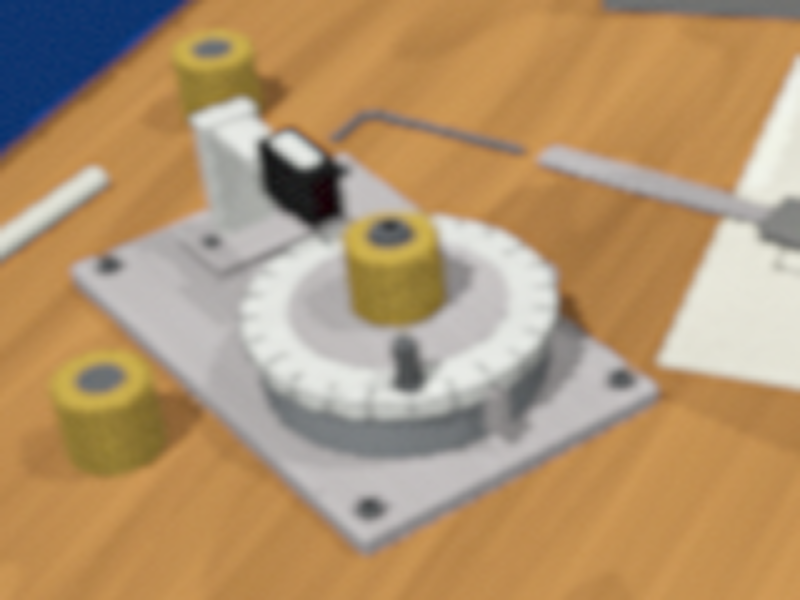

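Listing candidates for the key: large 396,443; medium 247,393; small 217,512. The crop of the medium one shows a collar about 42 mm and a cap about 28 mm wide, so it matches. The post is the dark pin at the plate's near-left (about 247,162), and the small marks on the housing are not posts. Now I refine by fitting.

Run:
```python
from h import *
from scipy.optimize import least_squares
np.set_printoptions(precision=4,suppress=True)
# plate rim: bright pixels near the plate
for c,ctr,r in (("top",(232,187),45),("side",(305,260),50)):
    im=vision.camera(c);g=im.min(2).astype(int)
    # per-direction outermost bright pixel: ring tests in world polar
    c0=atz(c,ctr,.062);th=np.radians(np.arange(0,360,3));rr=np.arange(.055,.085,.0005);P=[]
    for t in th:
        v=[]
        for q in rr:
            y,x=proj(c,[c0[0]+q*np.cos(t),c0[1]+q*np.sin(t),.062]);v.append(cv2.getRectSubPix(im.min(2).astype(np.float32),(1,1),(x,y))[0,0])
        v=cv2.GaussianBlur(np.float32(v)[None],(0,0),3)[0];d=np.gradient(v);k=d.argmin()
        P.append([c0[0]+rr[k]*np.cos(t),c0[1]+rr[k]*np.sin(t)])
    P=np.array(P);f=least_squares(lambda p:np.hypot(P[:,0]-p[0],P[:,1]-p[1])-p[2],[c0[0],c0[1],.07],loss="soft_l1",f_scale=.001)
    print(c,f.x,np.median(abs(f.fun)))
for c in("top","side"):
    for d in vision.silhouettes("finger_post",c):
        m=d["mask"];ys,xs=np.nonzero(m);a=[ys.mean(),xs.mean()];print("post",c,d["confidence"],m.sum(),a,ys.min(),ys.max(),xs.min(),xs.max(),atz(c,a,.077))
    for d in vision.silhouettes("store_key_top",c):
        m=d["mask"];ys,xs=np.nonzero(m);print("key",c,round(d["confidence"],2),m.sum(),ys.mean(),xs.mean(),ys.min(),ys.max(),xs.min(),xs.max(),atz(c,[ys.mean(),xs.mean()],.058))
```

```text
Traceback (most recent call last):
  File "h.py", line 9, in proj
    p=vision.camera_params(c);q=cv2.projectPoints(np.float64([P]),np.array(p["rvec"]),np.array(p["tvec"]),p["intrinsics"],None)[0].ravel();return q[::-1]
ValueError: time passes only in moves, steps and waits
```

```bash
sed -i 's/vision.camera_params(c)/cp(c)/; ' h.py; sed -i '2a import functools\n@functools.lru_cache(None)\ndef cp(c): return vision.camera_params(c)' h.py
cat > fit.py <<'E'
from h import *
from scipy.optimize import least_squares
np.set_printoptions(precision=4,suppress=True)
for c,ctr in (("top",(232,187)),("side",(305,260))):
    im=vision.camera(c);g=im.min(2).astype(np.float32)
    c0=atz(c,ctr,.062);th=np.radians(np.arange(0,360,3));rr=np.arange(.055,.085,.0005);P=[]
    for t in th:
        Q=np.array([proj(c,[c0[0]+q*np.cos(t),c0[1]+q*np.sin(t),.062]) for q in rr],np.float32)
        v=cv2.remap(g,Q[:,1],Q[:,0],cv2.INTER_LINEAR).ravel()
        v=cv2.GaussianBlur(v[None],(0,0),3)[0];k=np.gradient(v).argmin()
        P.append([c0[0]+rr[k]*np.cos(t),c0[1]+rr[k]*np.sin(t)])
    P=np.array(P);f=least_squares(lambda p:np.hypot(P[:,0]-p[0],P[:,1]-p[1])-p[2],[c0[0],c0[1],.07],loss="soft_l1",f_scale=.001)
    print(c,f.x,np.median(abs(f.fun)))
for c in("top","side"):
    for d in vision.silhouettes("finger_post",c):
        ys,xs=np.nonzero(d["mask"]);a=[ys.mean(),xs.mean()];print("post",c,d["confidence"],len(ys),a,ys.min(),ys.max(),xs.min(),xs.max(),atz(c,a,.077))
    for d in vision.silhouettes("store_key_top",c):
        ys,xs=np.nonzero(d["mask"]);print("key",c,round(d["confidence"],2),len(ys),ys.mean(),xs.mean(),ys.min(),ys.max(),xs.min(),xs.max(),atz(c,[ys.mean(),xs.mean()],.058))
E
python3 fit.py
```

```text
top [0.5307 0.2004 0.0694] 0.0008276877141673925
side [0.526  0.2077 0.0724] 0.0027671534310715062
post top 0.47 52 [np.float64(247.05769230769232), np.float64(161.07692307692307)] 244 251 157 165 [0.4977 0.2477 0.077 ]
post top 0.4 1328 [np.float64(290.29969879518075), np.float64(277.26129518072287)] 224 332 256 290 [0.4056 0.0105 0.077 ]
key top 0.77 264 395.6098484848485 443.9280303030303 387 404 435 453 [ 0.1896 -0.3228  0.058 ]
key top 0.7 142 248.08450704225353 393.0211267605634 242 254 387 399 [ 0.4913 -0.2308  0.058 ]
key top 0.63 458 189.0764192139738 150.0349344978166 177 201 138 162 [0.6246 0.2789 0.058 ]
post side 0.52 81 [np.float64(314.4567901234568), np.float64(261.2962962962963)] 307 321 258 265 [0.4971 0.253  0.077 ]
post side 0.39 321 [np.float64(214.17757009345794), np.float64(253.06542056074767)] 205 223 242 264 [ 0.7071 -0.0907  0.077 ]
key side 0.6 44 211.75 341.3636363636364 209 215 338 345 [ 0.4892 -0.2254  0.058 ]
```

arm_command:
  plan: [1,0.1,0.17,0,0,1,0.25,0.42,0,0,1,0.4,0.67,0,0,1,0.57,0.95,0,0.09,1,0.57,0.95,0,0.09,1,0.57,0.95,0,0.09,1,0.57,0.95,0,0.09,1,0.57,0.95,0,0.09,1,0.57,0.95,0,0.09,1,0.57,0.95,0,0.09,1,0.57,0.95,0,0.09,1,0.57,0.95,0,0.09,1,0.57,0.95,0,0.09]
  newtons: 10

```text
time_s: 2.2
ee_pos: [0.4507, -0.1237, 0.4047]
eef_rot: [3.141, 0.0, 0.605]
force: [0.1, -0.2, 0.5]
grip_width: 0.0004
```

arm_command:
  plan: [1,0.05,0.25,0,0,1,0.1,0.5,0,0,1,0.14,0.75,0,0,1,0.19,0.98,0,0,1,0.19,0.98,0,0,1,0.19,0.98,0,0,1,0.19,0.98,0,0,1,0.19,0.98,0,0,1,0.19,0.98,0,0,1,0.19,0.98,0,0,1,0.19,0.98,-0.1,0,1,0.19,0.98,-0.2,0,1,0.19,0.98,-0.24,0,1,0.19,0.98,-0.24,0,1,0.19,0.98,-0.24,0]

```text
time_s: 3.7
ee_pos: [0.5276, 0.2681, 0.3099]
eef_rot: [3.141, -0.001, 0.605]
force: [-1.0, -1.2, 0.4]
grip_width: 0.0002
```

Run:
```python
from h import *
o=sensors.get_obs();p=o["ee_pos"];print(p,o["eef_rot"],o["force"])
for c,(r,k) in(("top",(140,100)),("side",(210,160))):
    im=vision.camera(c);tip=p-[0,0,.199];q=proj(c,tip);print(c,q)
    cv2.drawMarker(im,(int(round(q[1])),int(round(q[0]))),(0,0,255),0,5,1)
    cv2.imwrite(f"pics/{c}1.png",cv2.resize(im[r:r+160,k:k+200],(800,600)if 0 else (750,600),interpolation=cv2.INTER_CUBIC))
```

```text
[0.52763789 0.26807874 0.30986912] [ 3.14131161e+00 -1.13783857e-03  6.04539652e-01] [-0.99255626 -1.17392232  0.44555864]
top [229.97216949 146.80839464]
side [303.43342191 243.45060742]
```

View pics/top1.png

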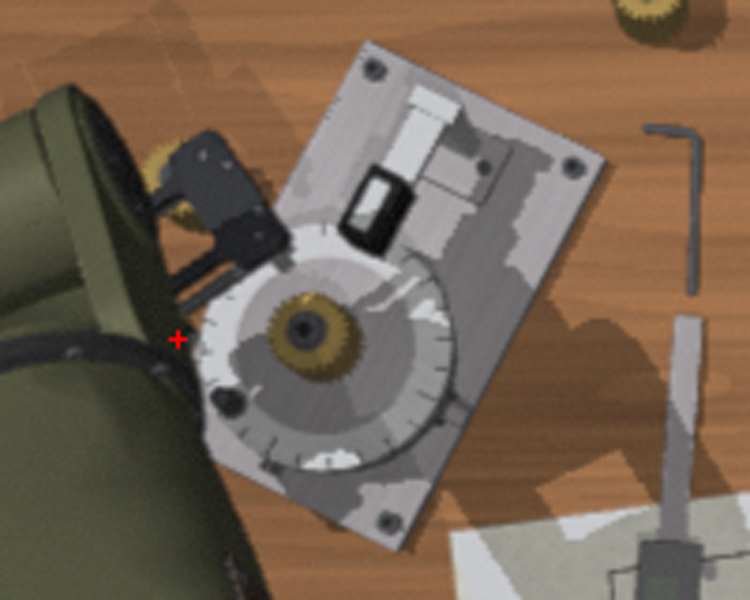

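View pics/side1.png

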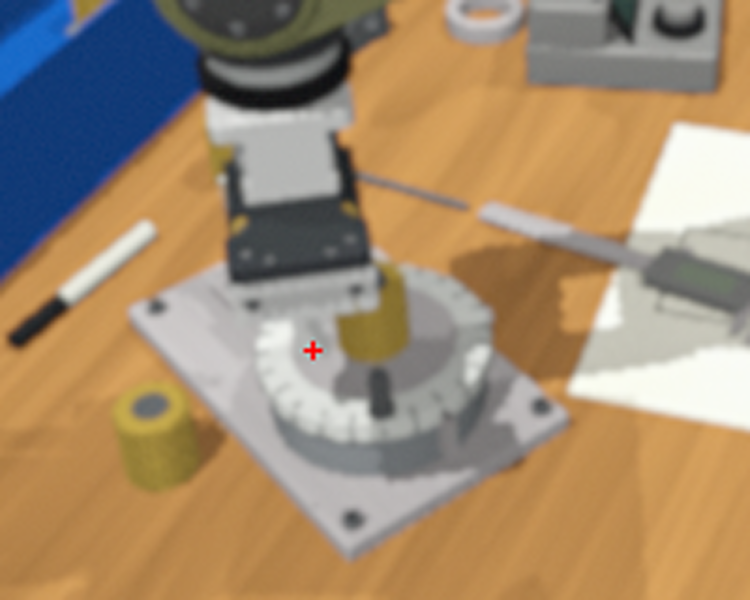

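Run:
```python
from h import *
im=vision.camera("side");cv2.imwrite("pics/side2.png",cv2.resize(im[260:340,205:305],(800,640)[:1]+(600,),interpolation=cv2.INTER_CUBIC))
```

```text
(no output)
```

View pics/side2.png

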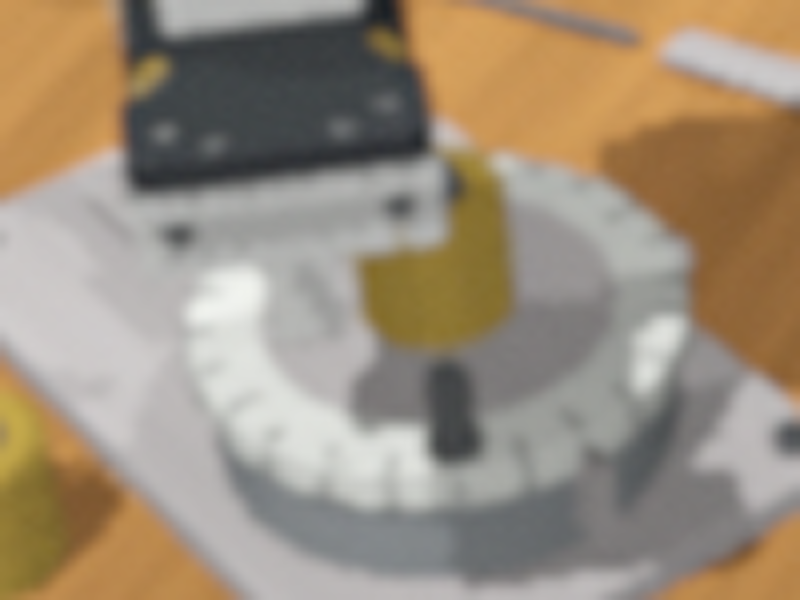

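The side view shows the closed fingertips hanging free beside the sleeve (tip about row 303, col 243) and behind the post at 265,312. Now the arc numbers.

Run:
```python
import numpy as np
A=np.array([.530,.2025]);C=np.array([.527,.2693]);y0=34.7
for d in list(range(-12,60,3)):
    t=np.radians(125+d);F=A+.06*np.array([np.cos(t),np.sin(t)])+.014*np.array([np.sin(t),-np.cos(t)])
    print(d,np.round((F-C)/.4,4),round((35+d-y0)/120,4))
```

```text
-12 [-0.0189 -0.0152] -0.0975
-9 [-0.0268 -0.0168] -0.0725
-6 [-0.0346 -0.0188] -0.0475
-3 [-0.0423 -0.0212] -0.0225
0 [-0.0499 -0.0241] 0.0025
3 [-0.0573 -0.0273] 0.0275
6 [-0.0645 -0.0308] 0.0525
9 [-0.0715 -0.0348] 0.0775
12 [-0.0783 -0.0391] 0.1025
15 [-0.0849 -0.0438] 0.1275
18 [-0.0912 -0.0488] 0.1525
21 [-0.0973 -0.0541] 0.1775
24 [-0.103  -0.0597] 0.2025
27 [-0.1085 -0.0657] 0.2275
30 [-0.1137 -0.0719] 0.2525
33 [-0.1185 -0.0784] 0.2775
36 [-0.1229 -0.0851] 0.3025
39 [-0.127 -0.092] 0.3275
42 [-0.1308 -0.0992] 0.3525
45 [-0.1341 -0.1065] 0.3775
48 [-0.1371 -0.114 ] 0.4025
51 [-0.1397 -0.1216] 0.4275
54 [-0.1419 -0.1294] 0.4525
57 [-0.1436 -0.1373] 0.4775
```

arm_command:
  plan: [1,0,0,-0.05,0,1,0,0,-0.095,0,1,0,0,-0.095,0,1,0,0,-0.095,0,1,-0.01,-0.008,-0.095,-0.03,1,-0.019,-0.015,-0.095,-0.06,1,-0.027,-0.017,-0.095,-0.06,1,-0.035,-0.019,-0.095,-0.048,1,-0.042,-0.021,-0.095,-0.022,1,-0.046,-0.022,-0.095,-0.01,1,-0.05,-0.024,-0.095,0,1,-0.05,-0.024,-0.095,0,1,-0.05,-0.024,-0.095,0]

```text
time_s: 5.15
ee_pos: [0.5074, 0.2599, 0.2714]
eef_rot: [3.141, -0.002, 0.607]
force: [4.4, 2.9, 1.7]
grip_width: 0.0004
```

Run:
```python
from h import *
o=sensors.get_obs();p=o["ee_pos"];print(p,o["eef_rot"],o["force"])
for c,(r,k) in(("top",(200,130)),("side",(260,205))):
    im=vision.camera(c)
    cv2.imwrite(f"pics/{c}3.png",cv2.resize(im[r:r+80,k:k+100],(750,600),interpolation=cv2.INTER_CUBIC))
```

```text
[0.50743972 0.25989503 0.27136618] [ 3.14120542e+00 -2.05725229e-03  6.07259483e-01] [4.42032475 2.90283521 1.65106361]
```

View pics/top3.png

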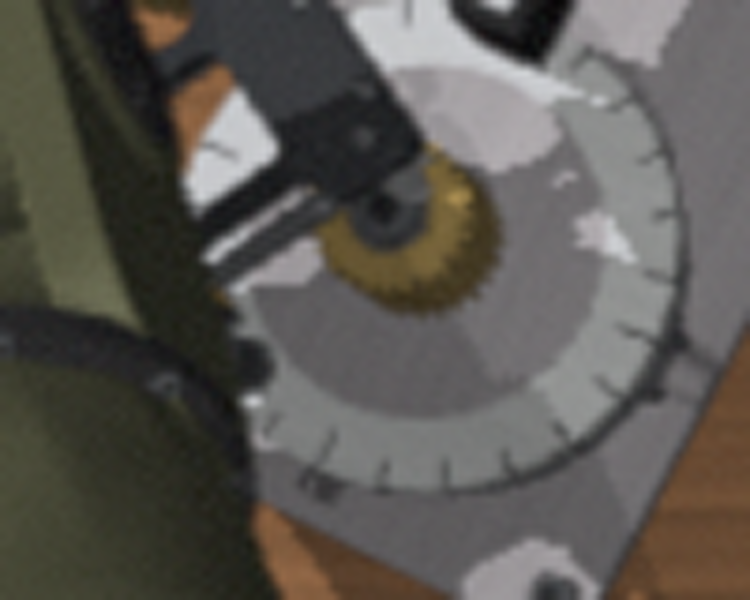

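View pics/side3.png

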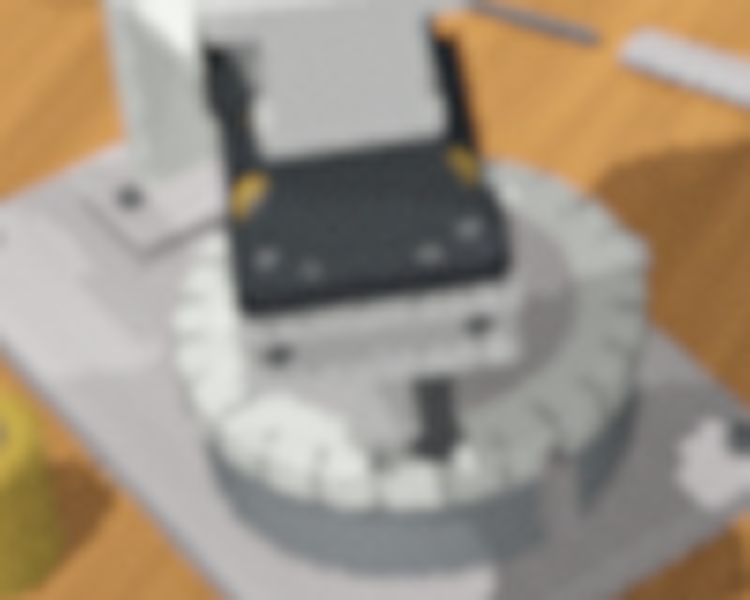

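The finger is touching the post, with about 6 N along the tangent, right where I computed it (post visible at side crop 435,415). I continue the arc slowly.

arm_command:
  plan: [1,-0.003,-0.001,0,0.012,1,-0.007,-0.003,0,0.025,1,-0.011,-0.005,0,0.038,1,-0.015,-0.007,0,0.05,1,-0.018,-0.009,0,0.062,1,-0.022,-0.011,0,0.075,1,-0.025,-0.013,0,0.088,1,-0.028,-0.015,0,0.1,1,-0.032,-0.017,0,0.112,1,-0.035,-0.02,0,0.125,1,-0.038,-0.022,0,0.138,1,-0.041,-0.025,0,0.15,1,-0.044,-0.028,0,0.162,1,-0.047,-0.03,0,0.175,1,-0.05,-0.033,0,0.188,1,-0.053,-0.036,0,0.2,1,-0.056,-0.039,0,0.212,1,-0.059,-0.042,0,0.225,1,-0.059,-0.042,0,0.225]

```text
time_s: 7.15
ee_pos: [0.4835, 0.2428, 0.2707]
eef_rot: [3.142, -0.0, 1.079]
force: [0.2, -0.2, 0.2]
grip_width: 0.0007
```

```bash
cat > look.py <<'E'
import sys
from h import *
o=sensors.get_obs();p=o["ee_pos"];print(p,o["eef_rot"],o["force"])
for c,(r,k) in(("top",(195,140)),("side",(265,205))):
    im=vision.camera(c)
    cv2.imwrite(f"pics/{c}{sys.argv[1]}.png",cv2.resize(im[r:r+80,k:k+100],(750,600),interpolation=cv2.INTER_CUBIC))
    for d in vision.pinpoint("finger_post",c): print(c,d["at"],d["confidence"],atz(c,d["at"],.062))
E
python3 look.py 4
```

```text
[0.48348498 0.24278382 0.27070668] [ 3.14151147e+00 -4.89760112e-05  1.07881704e+00] [ 0.15604096 -0.19855728  0.20158135]
top [256.0, 168.9] 0.64 [0.48096738 0.23505223 0.062     ]
top [192.4, 153.5] 0.62 [0.61634765 0.27030888 0.062     ]
side [315.6, 277.5] 0.38 [0.4714113  0.22986767 0.062     ]
```

View pics/top4.png

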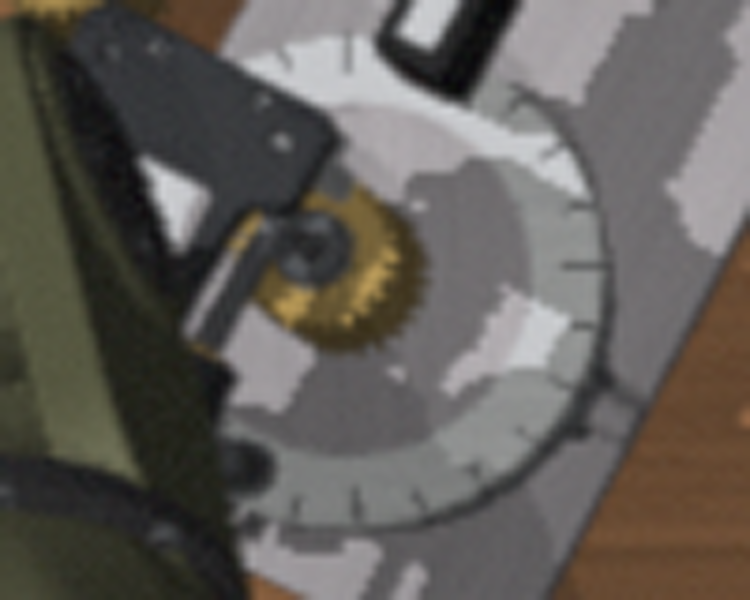

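View pics/side4.png

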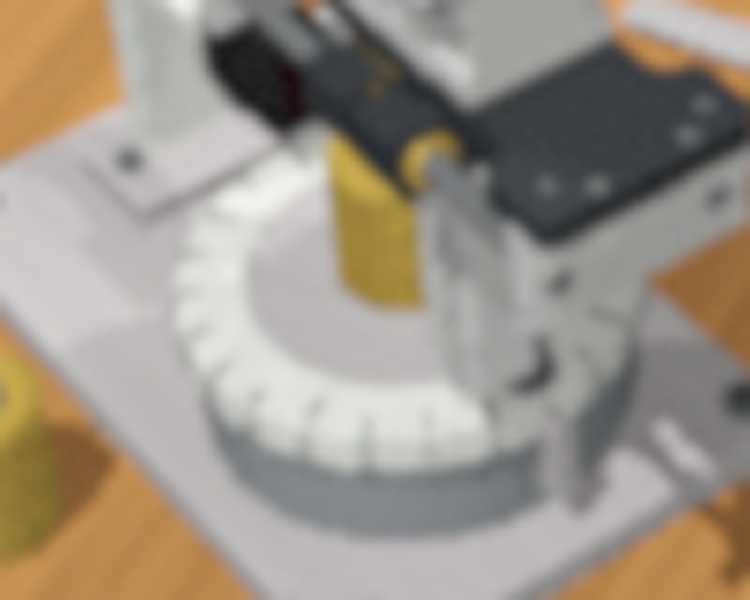

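Run:
```python
from h import *
A=np.array([.5305,.2015])
for d in (0,15,30,45,60,75):
    t=np.radians(125+d);print(d,[np.round(proj(c,[A[0]+.06*np.cos(t),A[1]+.06*np.sin(t),.092])) for c in("top","side")])
```

```text
0 [array([247., 158.]), array([309., 262.])]
15 [array([252., 163.]), array([307., 269.])]
30 [array([256., 169.]), array([304., 275.])]
45 [array([259., 177.]), array([300., 280.])]
60 [array([259., 184.]), array([295., 284.])]
75 [array([257., 192.]), array([291., 286.])]
```

Top crop: the post is at about 257,172. With the 3 px offset seen at the start, that fits 30° (two clicks). I continue with the last two clicks.

arm_command:
  plan: [1,-0.003,-0.003,0,0.012,1,-0.005,-0.006,0,0.025,1,-0.007,-0.009,0,0.038,1,-0.01,-0.012,0,0.05,1,-0.012,-0.016,0,0.062,1,-0.014,-0.019,0,0.075,1,-0.016,-0.022,0,0.088,1,-0.018,-0.026,0,0.1,1,-0.02,-0.029,0,0.112,1,-0.022,-0.033,0,0.125,1,-0.022,-0.033,0,0.125,1,-0.022,-0.033,0,0.125]

```text
time_s: 8.55
ee_pos: [0.4748, 0.2297, 0.2707]
eef_rot: [3.142, -0.0, 1.339]
force: [-0.9, 0.5, -0.3]
grip_width: 0.0004
```

```bash
python3 look.py 5
```

```text
[0.47476685 0.22967382 0.27066292] [ 3.14154072e+00 -1.00414819e-05  1.33902785e+00] [-0.85255668  0.4968365  -0.3225175 ]
top [258.1, 182.0] 0.62 [0.47618784 0.2079368  0.062     ]
```

View pics/top5.png

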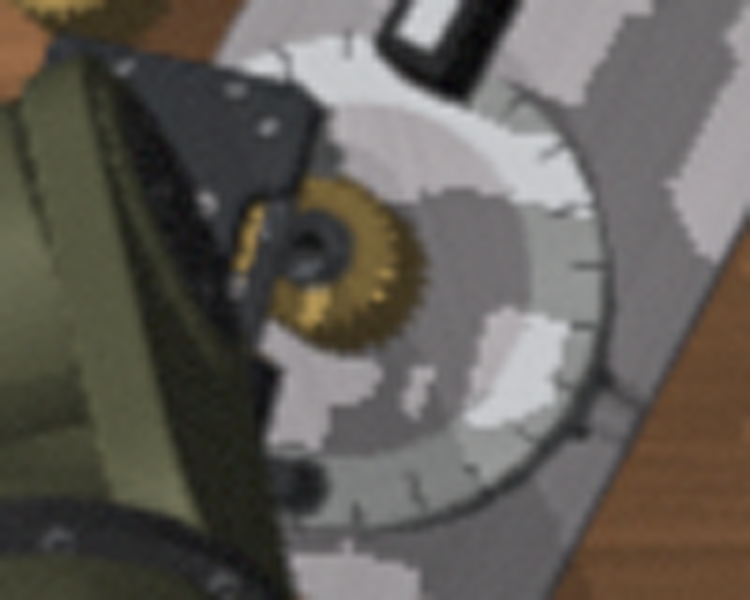

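The post is at 259,180, which is three clicks (45°). Last click.

arm_command:
  plan: [1,-0.002,-0.004,0,0.012,1,-0.003,-0.008,0,0.025,1,-0.005,-0.011,0,0.038,1,-0.006,-0.015,0,0.05,1,-0.008,-0.019,0,0.062,1,-0.009,-0.022,0,0.075,1,-0.01,-0.026,0,0.088,1,-0.011,-0.03,0,0.1,1,-0.012,-0.035,0,0.115,1,-0.012,-0.035,0,0.115,1,-0.012,-0.035,0,0.115]

```text
time_s: 9.85
ee_pos: [0.47, 0.2156, 0.2707]
eef_rot: [3.142, 0.0, 1.58]
force: [-0.3, -0.8, -0.7]
grip_width: 0.0006
```

```bash
python3 look.py 6
```

```text
[0.47000246 0.21560926 0.27067254] [3.14153694e+00 6.17473334e-05 1.57961698e+00] [-0.32388341 -0.76186953 -0.65808667]
top [259.5, 186.2] 0.52 [0.4731415  0.19921974 0.062     ]
top [194.1, 154.1] 0.45 [0.61266575 0.26895669 0.062     ]
```

View pics/top6.png

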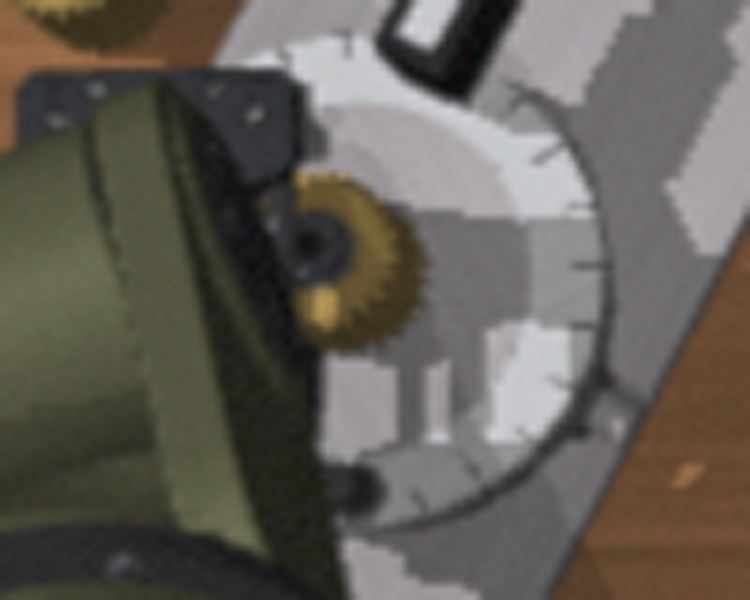

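Post now at about 260,188, which is the four-click stop (60°), and the finger force is zero. I back off, lift, and go over to the read-out.

arm_command:
  plan: [1,0,0.02,0,0,1,0,0.04,0,0,1,0,0.04,0.05,0,1,0,0.04,0.15,0,1,0,0.04,0.25,0,1,0,0.04,0.25,0,1,0,-0.1,0.25,0,1,0,-0.2,0.25,0,1,0,-0.3,0.25,0,1,0,-0.4,0.25,0,1,0,-0.5,0.25,0,1,0,-0.6,0.25,0,1,0,-0.7,0.25,0,1,0,-0.8,0.25,0,1,0,-0.9,0.25,0,1,0,-0.9,0.25,0,1,0,-0.9,0.25,0]

```text
time_s: 11.75
ee_pos: [0.4701, -0.1444, 0.3699]
eef_rot: [-3.141, -0.001, 1.579]
force: [0.1, 0.9, -0.5]
grip_width: 0.0008
```

Run:
```python
from h import *
np.set_printoptions(precision=4,suppress=True)
o=sensors.get_obs();print(o["ee_pos"],o["eef_rot"],o["force"])
for c,(r,k) in(("top",(195,140)),("side",(265,205))):
    im=vision.camera(c);cv2.imwrite(f"pics/{c}7f.png",im)
    cv2.imwrite(f"pics/{c}7.png",cv2.resize(im[r:r+80,k:k+100],(750,600),interpolation=cv2.INTER_CUBIC))
    for d in vision.pinpoint("finger_post",c): print(c,d["at"],d["confidence"],atz(c,d["at"],.062))
    for d in vision.pinpoint("store_key_top",c): print(c,d["at"],d["confidence"],atz(c,d["at"],.06))
```

```text
[ 0.4701 -0.1444  0.3699] [-3.1407 -0.0006  1.5788] [ 0.1231  0.917  -0.4903]
top [261.3, 188.0] 0.46 [0.4693 0.1954 0.062 ]
top [234.5, 188.0] 0.22 [0.5255 0.1964 0.062 ]
top [398.3, 444.6] 0.59 [ 0.1846 -0.3234  0.06  ]
top [216.5, 510.8] 0.47 [ 0.5547 -0.482   0.06  ]
side [302.2, 286.3] 0.47 [0.4718 0.1853 0.062 ]
side [178.3, 349.8] 0.46 [ 0.5331 -0.4307  0.06  ]
side [211.2, 341.9] 0.44 [ 0.4877 -0.2258  0.06  ]
```

View pics/top7f.png

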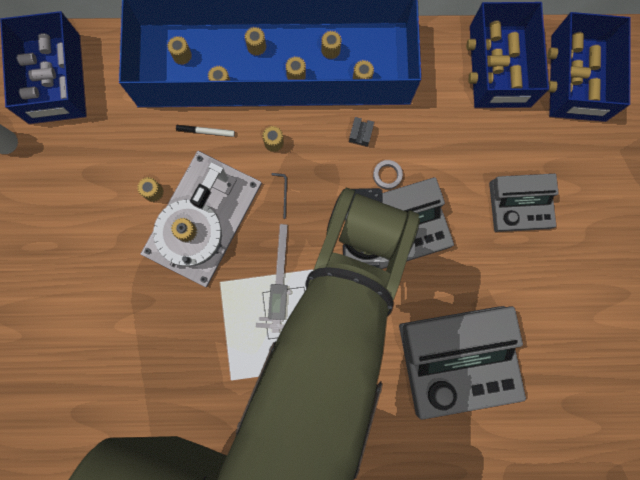

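View pics/side7f.png

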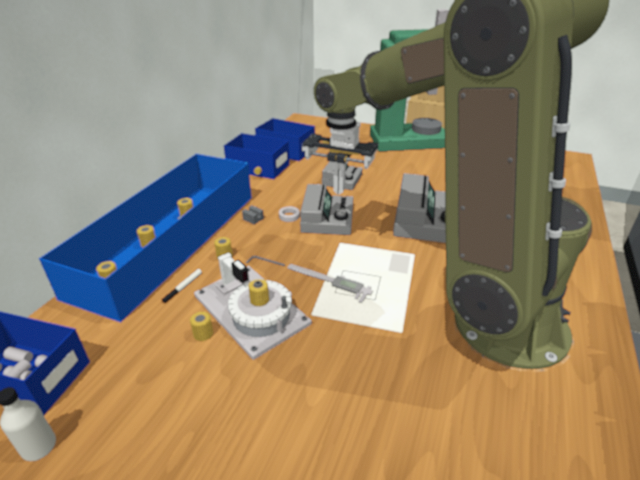

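The table is settled at about +61° by measurement, so four clicks, and the bench looks unchanged. I go above the medium store key.

arm_command:
  plan: [1,0.025,-0.1,0,0,1,0.052,-0.21,0,0,1,0.052,-0.21,0,0,1,0.052,-0.21,0,0,1,0.052,-0.21,-0.08,0,1,0.052,-0.21,-0.16,0,1,0.052,-0.21,-0.24,0,1,0.052,-0.21,-0.24,0,1,0.052,-0.21,-0.24,0]

```text
time_s: 12.95
ee_pos: [0.491, -0.2275, 0.2756]
eef_rot: [3.142, -0.0, 1.581]
force: [-0.3, -0.5, 1.2]
grip_width: 0.0006
```

Run:
```python
from h import *
np.set_printoptions(precision=4,suppress=True)
o=sensors.get_obs();p=o["ee_pos"];print(p,o["eef_rot"],o["force"])
im=vision.camera("side")
print(proj("side",p-[0,0,.199]),proj("side",[p[0],p[1],.06]),proj("top",[p[0],p[1],.06]))
cv2.imwrite("pics/side8.png",cv2.resize(im[170:242,295:385],(750,600),interpolation=cv2.INTER_CUBIC))
im=vision.camera("top")
cv2.imwrite("pics/top8.png",cv2.resize(im[170:290,340:490],(750,600),interpolation=cv2.INTER_CUBIC))
```

```text
[ 0.491  -0.2275  0.2756] [ 3.1415 -0.      1.5812] [-0.2694 -0.4711  1.1818]
[205.8366 341.1792] [210.6984 341.0278] [248.1012 391.5945]
```

View pics/side8.png

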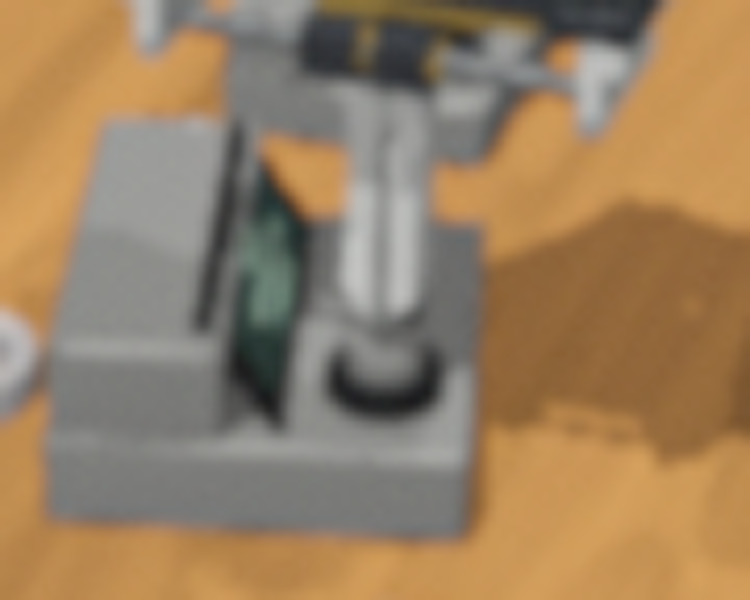

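View pics/top8.png

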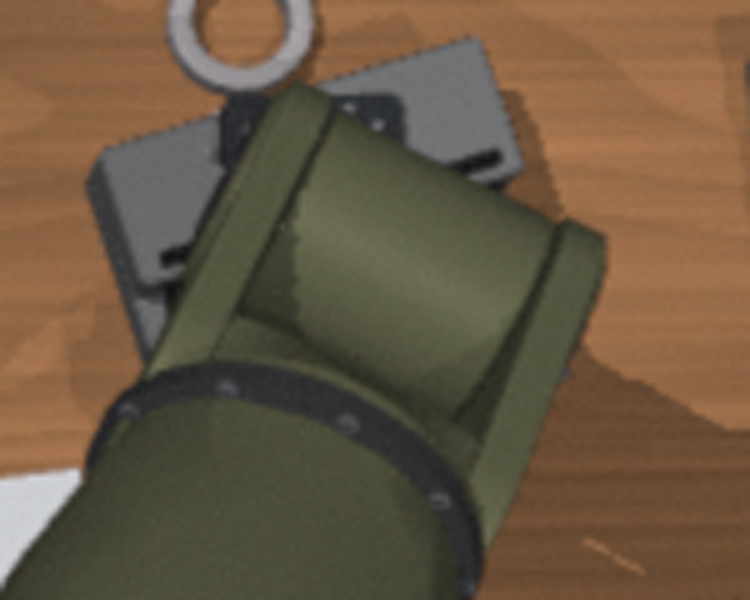

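Side crop: the fingertip (about 382,310) stands over the raised cap (388,350), inside its collar. I press in small steps.

arm_command:
  plan: [1,0,0,-0.015,0,1,0,0,-0.03,0,1,0,0,-0.037,0,1,0,0,-0.042,0,1,0,0,-0.045,0,1,0,0,-0.045,0,1,0,0,-0.045,0]

```text
time_s: 13.75
ee_pos: [0.4907, -0.2283, 0.2568]
eef_rot: [-3.142, -0.0, 1.58]
force: [-2.3, 0.8, 3.6]
grip_width: 0.0007
```

arm_command:
  plan: [1,0,0,-0.004,0,1,0,0,-0.008,0,1,0,0,-0.008,0,1,0,0,-0.008,0]

```text
time_s: 14.15
ee_pos: [0.4908, -0.2283, 0.2535]
eef_rot: [3.141, 0.0, 1.58]
force: [-2.0, 0.6, 5.1]
grip_width: 0.0004
```

arm_command:
  plan: [1,0,0,-0.003,0,1,0,0,-0.004,0,1,0,0,-0.004,0]

```text
time_s: 14.45
ee_pos: [0.4908, -0.2283, 0.2531]
eef_rot: [3.141, 0.0, 1.58]
force: [-9.1, 4.6, 19.9]
grip_width: 0.0002
```

Force jumped at a 5.9 mm depth, so the key bottomed out. I release and rise clear.

arm_command:
  plan: [1,0,0,0.02,0,1,0,0,0.06,0,1,0,0,0.15,0,1,0,0,0.25,0,1,0,0,0.35,0,1,0,0,0.35,0,1,-0.2,0,0.35,0,1,-0.3,-0.1,0.35,0,1,-0.3,-0.2,0.35,0,1,-0.3,-0.3,0.35,0,1,-0.3,-0.4,0.35,0,1,-0.3,-0.4,0.35,0,1,-0.3,-0.4,0.35,0]

```text
time_s: 15.75
ee_pos: [0.3706, -0.3886, 0.3905]
eef_rot: [-3.141, -0.001, 1.579]
force: [-0.7, 0.6, -1.2]
grip_width: 0.0001
```

Run:
```python
from h import *
np.set_printoptions(precision=4,suppress=True)
o=sensors.get_obs();print(o["ee_pos"],o["force"])
for c in("top","side"):
    im=vision.camera(c);cv2.imwrite(f"pics/{c}9f.png",im)
    if c=="top":cv2.imwrite("pics/c9.png",np.hstack([cv2.resize(im[170:280,350:460],(400,400),interpolation=3),cv2.resize(im[180:280,130:230],(400,400),interpolation=3)]))
    for d in vision.pinpoint("finger_post",c): print("post",c,d["at"],d["confidence"],atz(c,d["at"],.062))
    for d in vision.pinpoint("store_key_top",c): print(c,d["at"],d["confidence"],atz(c,d["at"],.06))
```

```text
[ 0.3706 -0.3886  0.3905] [-0.7401  0.5729 -1.1585]
post top [257.6, 185.1] 0.57 [0.4771 0.2016 0.062 ]
top [246.4, 393.8] 0.71 [ 0.4945 -0.2323  0.06  ]
post side [254.6, 222.9] 0.7 [0.6969 0.0881 0.062 ]
post side [306.1, 288.9] 0.62 [0.4612 0.1943 0.062 ]
side [209.8, 343.5] 0.51 [ 0.486 -0.235  0.06 ]
side [172.4, 350.8] 0.44 [ 0.5439 -0.4726  0.06  ]
```

View pics/top9f.png

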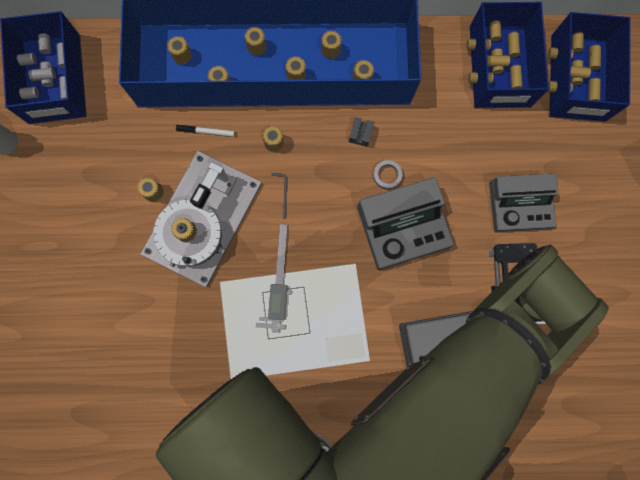

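View pics/c9.png

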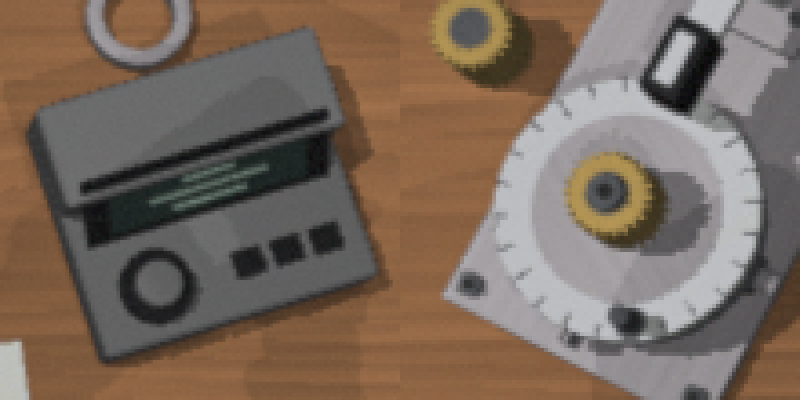

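The final picture shows the key back up at 247,393, the post at 259,187 (60° on from the start), and everything else where it was. Handing in.

```bash
python3 -c "
from station import job
print(job.hand_in())"
```

```text
the job is handed in; nothing more can be done
None
```

I turned the index table four clicks anticlockwise, pressed the store key on the middle-sized read-out, let it go, and handed the job in at about 16 s.

- **Turning:** I pushed the finger post with the closed fingertips, about 6 N at first contact. I paused to check after clicks 2, 3 and 4. I backed off once the table had settled; contact force was about zero by then.
- **Table angle:** the final pictures put the post 60–62° on from its start, which is four stops of 15° within measuring error.
- **Store key:** the force rose to about 5 N, then jumped to about 20 N at roughly 5.9 mm, so the key was fully down, past the 4 mm at which it stores. That 20 N is more than the 5 N the key needs. The key looked fully up again in the last picture.
- **Rest of the bench:** I saw nothing else moved in the last top picture, and no sign of contact with the brass sleeve or the sensor. The large read-out, away from the work, was partly hidden by the arm.

**Disagreements:** the two cameras differed by about 5 mm in y, so I used the average, and contact came where I expected. The networks also gave a few false post and key detections, which I threw out by checking the pictures.

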